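Scribe an S-scroll with the copying pantograph

TASK

Copy the S-scroll onto the brass blank with the pantograph: rest your shut fingertips in the dished finger rest above the tracer, press it lightly down until the scriber meets the brass, and keep it pressed while you guide the tracer along the whole S-shaped groove, from the end where it stands to the other end. There let the arms spring up again and take your hand away, leaving the tracer at that end. Do not grip the finger rest, and leave the things lying round about alone.

Things in the scene. Friction and masses are not known exactly. Their poses are not given: they have to be found in the camera images.
- pantograph: the copying pantograph, bolted down: a grey base plate 200 x 400 x 14 mm with a template, a brass blank and a round column that carries steel bars. Origin on the bench top under the middle of the template; at yaw 0 its x points away from the robot, y to the left, z up; the plate spans x -75 to +125, y -90 to +310 mm; the column stands at (80, 270) mm
- template (a point): middle of the top face of the template, 32 mm above the bench; axes as the pantograph's. An aluminium block 96 (x) x 156 (y) mm with an S-shaped groove 9 mm wide: two half circles of radius 28 mm, from (0, +56) by (-28, +28), (0, 0) and (+28, -28) to (0, -56) mm. The tracer pin, 6 mm thick, is caught in the groove, at the +y end at first; its walls guide it, and it takes under 3 N to move along
- bar2: the upper long steel bar, 14 mm wide, top 76 mm above the bench when up, that ends over the tracer and carries the finger rest; origin at bench height under its far pivot, x towards the tracer, which is 200 mm along it. All bars lie further from the robot than the finger rest or to its left, and lower than its rim
- finger_rest (a point): the finger rest right above the tracer pin: a round aluminium dish, 50 mm wide inside, 8 mm deep, with a rubber band round its outside (64 mm over all), at the end of the nearest bar. This point is the middle of the dish's floor, 83 mm above the bench while the arms are up; its x and y are those of the tracer pin. Floor and rim carry the tracer along with the fingertip
- column (a joint): how far the arms, tracer and scriber are pressed down together on their sprung column, in m: 0 = up, 0.009 = bottom stop. The spring needs about 2.5 N to start and 8 N at the bottom; the scriber point meets the brass after about 0.003, and they count as pressed down beyond that, so 0.005 to 0.007 is a safe press. Springs up by itself when let go
- groove_0 (a point): point 0 of 0 to 8, evenly spaced (22 mm) along the groove's centre line, at the template's top face, at (0, 56) mm in the pantograph's own x, y: the +y end, where the tracer stands at first
- groove_1 (a point): point 1 of 0 to 8, evenly spaced (22 mm) along the groove's centre line, at the template's top face, at (-20, 48) mm in the pantograph's own x, y
- groove_2 (a point): point 2 of 0 to 8, evenly spaced (22 mm) along the groove's centre line, at the template's top face, at (-28, 28) mm in the pantograph's own x, y
- groove_3 (a point): point 3 of 0 to 8, evenly spaced (22 mm) along the groove's centre line, at the template's top face, at (-20, 8) mm in the pantograph's own x, y
- groove_4 (a point): point 4 of 0 to 8, evenly spaced (22 mm) along the groove's centre line, at the template's top face, at (0, 0) mm in the pantograph's own x, y: the middle of the S
- groove_5 (a point): point 5 of 0 to 8, evenly spaced (22 mm) along the groove's centre line, at the template's top face, at (20, -8) mm in the pantograph's own x, y
- groove_6 (a point): point 6 of 0 to 8, evenly spaced (22 mm) along the groove's centre line, at the template's top face, at (28, -28) mm in the pantograph's own x, y
- groove_7 (a point): point 7 of 0 to 8, evenly spaced (22 mm) along the groove's centre line, at the template's top face, at (20, -48) mm in the pantograph's own x, y
- groove_8 (a point): point 8 of 0 to 8, evenly spaced (22 mm) along the groove's centre line, at the template's top face, at (0, -56) mm in the pantograph's own x, y: the -y end, where the trace finishes
- loupe: leave alone: black loupe, 31 x 70 x 20 mm, lying on the pantograph's base plate in front of the blank; origin at the middle of its underside
- brass_offcut: leave alone: square brass bar, 12 x 70 x 12 mm, lying on the base plate; origin at the middle of its underside
- pencil: leave alone: pencil, 158 mm long, 8 mm thick, lying on the base plate behind the template; origin at the middle of its underside
- masking_tape: leave alone: roll of masking tape, 100 mm wide, 25 mm high, to the right; origin at the middle of its underside
- rivet_jar: leave alone: clear jar of rivets with a lid, 52 mm wide, 76 mm high, to the right; origin at the middle of its underside
- ring_clamp: leave alone: wooden ring clamp, 40 x 152 x 20 mm, to the left; origin at the middle of its underside
- awl: leave alone: awl, 130 mm long, wooden handle 29 mm thick, to the left; origin at the middle of its underside
- rim_band: the rubber band round the outside of the finger rest, 64 mm across, not to be touched; its origin lies under the middle of the rest, 82 mm above the bench
- scriber: the scriber with its round black cap, 17 mm wide, at the middle joint of the bars above the brass blank; origin on its axis at bench height

How it is judged (in metres and radians):
On the way, in this order (a step that is already met when the one before it is completed fails the run):
1. the tracer is pressed down at the end of the groove where it stands (value of joint column above 0.003 m and horizontal distance between finger_rest and groove_0 below 0.011 m), for 0.1 s.
2. still pressed, it passes the middle of the S (value of joint column above 0.003 m and horizontal distance between finger_rest and groove_4 below 0.011 m), for 0.1 s.
3. still pressed, it comes to the other end of the groove (value of joint column above 0.003 m and horizontal distance between finger_rest and groove_8 below 0.007 m), for 0.1 s.
At the end, for the whole second after the job is handed in: the tracer rests at the far end of the groove (within 9 mm of point 8), the arms have sprung up again (less than 2 mm pressed) and are at rest (horizontal distance between finger_rest and groove_8 below 0.009 m and value of joint column below 0.002 m and linear speed of scriber below 0.01 m/s); the robot touches nothing.
It fails at once if the arms come up (pressed less than 2.5 mm) while the tracer is between the ends of the groove, more than 12 mm from either: the scribed line has a gap (value of joint column below 0.0025 m and horizontal distance between finger_rest and groove_0 above 0.012 m and horizontal distance between finger_rest and groove_8 above 0.012 m).
It fails at once if the finger rest is gripped or taken by the rubber band round its outside (contact force between the fingers and rim_band above 1 N).
It fails at once if the arms are pressed with more than 25 N (contact force between the fingers and bar2 above 25 N).
It fails at once if one of the things lying about is moved by more than 20 mm or lifted (distance of any of loupe, brass_offcut, pencil, masking_tape, rivet_jar, ring_clamp, awl from where it was at the start of the episode above 0.02 m).
It also fails if it takes over 51 s, if anything falls off the work surface, if the arm or the gripper's body presses on something with over 40 N, if the wrist force passes 120 N, or if a joint passes its speed limit or range.

ROBOT

A 6-joint arm with a two-finger parallel gripper is mounted at the origin on a cart in front of the work surface, level with it; the furniture and walls round the work are solid. World frame = base frame: x ahead of the robot, y to its left, z up, the work surface at z = 0. Lengths are in m, angles in degrees, forces in N, time in s.
With the tool pointing down it reaches from about 0.25 to 0.775 m from the base axis. Payload 4 kg.
Tool frame: the origin (TCP) lies at the very end of the fingers, on their centre line; the grasp point (between the pads) lies ctrl.pinch_z behind it (ctrl.pinch_z is the distance from the TCP to the grasp point, in m); z points along the fingers, y is the line along which they close (so a half turn about z gives the same grasp; the last joint's range is limited). The gripper opens to 94 mm and grips with 3 to 60 N. Pads are 16 mm wide; open, the fingers measure 119 mm over their backs; the gripper's body (75 mm by 177 mm) begins 78 mm behind the grasp point.
Start: joints at [64.051, 4.996, 78.535, -0, 96.463, -5.907], TCP at [0.189, 0.517, 0.206] pointing down, gripper open.
Joint ranges: [-177.83, 177.83], [-43.37, 116.18], [15.69, 146.23], [-61.86, 241.86], [9.47, 152.12], [-147.06, 147.06]. Speed limits (degrees/s): [159.86, 159.86, 180, 180, 180, 180].

INTERFACE

Orientations are given as [roll, pitch, yaw] about the fixed x, y, z axes, in that order (R = Rz(yaw) Ry(pitch) Rx(roll)).
In Python, from plant import ctrl gives the robot as it stands.
- The arm moves only by the tool arm_command, never from a script. Its argument "steps" is a list that holds one entry, the list of rows, each a list of 7 numbers: the turn, a rotation vector about the world's x, y, z in fractions of the full range, 1 being 4 rad, then the shift along the world's x, y, z in fractions of the full range, 1 being 40 cm, then the opening, from 0 (shut) to 1 (fully open). In form: [[[ax, ay, az, tx, ty, tz, gripper], ...]]. A call has exactly 8 rows; each row is the pose to reach, as a shift and turn from the pose commanded when the call began; what a row does not reach only later rows make up. A row lasts 1/10 s, in which the tool goes at most 50 mm and 8.59 degrees, less where a joint would pass 70% of its speed; a pose out of reach is approached as far as the arm can. Shift and turn numbers lie between -1 and 1, and a call with a number outside is refused. A call with a gripper value outside its range is refused whole. The fingers move at their own pace and stop on an object; "grip_force" is the grip in N (left out, the last holds). Time passes only in rows, so rows that repeat a pose let the fingers close, or fill a call up. It gives the time, the measured TCP pose, the force, the opening and the grip force at its end, in the units of the state.
- ctrl.observe(): the state, without advancing time (a new reading comes with each control period).
- ctrl.get_image(name): name is "scene" or "top" or "wrist"; returns a dict with "frame" (400x640x3 uint8, blue, green, red), "K" (3x3 intrinsics, pixels), "rvec" (rotation vector, rad) and "tvec" (3), from world to camera coordinates, as OpenCV has them. Camera axes: x right, y down, z forward; pixel columns grow to the right and rows downward; lengths in m; the calibration is good to about 2 mm. The wrist camera is an equidistant fisheye: a pixel r from the principal point sees the ray r / f radians off the axis. A picture is of the moment at which its call begins. There is no depth.
- ctrl.finish_job(): hands the job in; it is judged then, once.
Trained networks look in a picture, given as the dict that the camera call returned (one of the last four; its "shot" number tells which), for a name from the list of things; names that differ only in an ending like _2 or _b are one class to them, and where a whole thing is asked for, a point or a joint stands for the part that bears it (a point fixed in the world has none). Each returns a list of dicts, best first, with "score" (0 to 1); they miss things now and then, are a little off and sometimes report something else, mostly with a low value. They report only what shows in the picture. A call takes as long as a camera call.
- ctrl.search_frame(picture, thing): "pixel" ([column, row] in pixels, amid what is visible of it).
- ctrl.tip_of(picture, thing): "pixel" ([column, row] in pixels: a listed point, or the origin of a listed thing).
The state is a dict: "time_s": time; "q": joint angles; "dq": joint speeds; "joint_efforts": joint torques, N m; "ee_pos": TCP position; "tcp_rot": TCP orientation; "ft_force": force on the tool from outside, world axes, zero at the start; "torque": the same for the moment, N m; "opening": finger opening in m; "gripper_force": force on a finger pad.
Only numpy, scipy, OpenCV 4.12 (cv2) and the standard library are available. Lean on these libraries where they do the work, as an engineer would, in place of code of your own. Each camera call takes 0.05 s, during which the arm holds its last target. There are 200 camera calls.

## Working session

There is one attempt and no reset: what is moved stays moved. The work goes in short steps, Python scripts to look and compute and a tool call to move; the robot and the scene stay as the last step left them, time stands still between calls to the robot, and variables do not carry over. Pictures are saved under pics/ and viewed, at most 10 in all, crops included, and the job is handed in when it is done.

Besides the shell and the picture viewer there is one more tool, called after "Emit:" as name([rows], argument=value, ...), one row to a line, values as JSON. arm_command: Moves the arm, as the interface text tells. Its arguments: {"type":"object","properties":{"steps":{"type":"array","items":{"type":"array","items":{"type":"array","items":{"type":"number"}}}},"grip_force":{"type":"number"}},"required":["steps"]}

```bash
mkdir -p pics
cat > h.py <<'E'
import numpy as np, cv2
from plant import ctrl
def ray(p,px):
    K=np.array(p["K"]);R=cv2.Rodrigues(np.array(p["rvec"],float))[0];t=np.array(p["tvec"],float).ravel()
    d=np.linalg.inv(K)@[px[0],px[1],1.]
    return -R.T@t, R.T@d
def at(p,px,z):
    c,d=ray(p,px); return c+d*(z-c[2])/d[2]
E
python3 - <<'E'
from h import *
s=ctrl.observe();print(s["ee_pos"],s["tcp_rot"],s["opening"],s["ft_force"],ctrl.pinch_z)
Z={"finger_rest":.083,"template":.032,"pantograph":0,"scriber":0,"bar2":0,"rim_band":.082}
Z.update({f"groove_{i}":.032 for i in range(9)})
for n in ("top","scene"):
    p=ctrl.get_image(n);cv2.imwrite(f"pics/{n}1.png",p["frame"])
    for k,z in Z.items():
        r=ctrl.tip_of(p,k)[:1]
        for a in r: print(n,k,np.round(a["pixel"],1),round(a["score"],2),np.round(at(p,a["pixel"],z),4))
E
```

```text
[0.18826735 0.51620622 0.20430881] [-1.79874178e+02 -1.37486261e-02  1.59957270e+02] 0.09398228386629345 [1.13605785 0.39536241 1.15739262] 0.0188
top finger_rest [311.3 213.8] 0.96 [ 0.5372 -0.0045  0.083 ]
top template [330.6 216.4] 0.8 [ 0.5287 -0.0633  0.032 ]
top pantograph [328.1 215.3] 0.76 [ 0.5326 -0.0561  0.    ]
top scriber [285.2 191.3] 0.58 [0.6117 0.0785 0.    ]
top bar2 [310.4 151.1] 0.61 [ 0.7383 -0.0041  0.    ]
top rim_band [310.8 211.5] 0.5 [ 0.5442 -0.0031  0.082 ]
top groove_0 [322.1 224. ] 0.96 [ 0.5056 -0.0364  0.032 ]
top groove_1 [322.1 224. ] 0.96 [ 0.5056 -0.0364  0.032 ]
top groove_2 [322.1 224. ] 0.96 [ 0.5056 -0.0364  0.032 ]
top groove_3 [322.1 224. ] 0.96 [ 0.5056 -0.0364  0.032 ]
top groove_4 [322.1 224. ] 0.96 [ 0.5056 -0.0364  0.032 ]
top groove_5 [322.1 224. ] 0.96 [ 0.5056 -0.0364  0.032 ]
top groove_6 [322.1 224. ] 0.96 [ 0.5056 -0.0364  0.032 ]
top groove_7 [322.1 224. ] 0.96 [ 0.5056 -0.0364  0.032 ]
top groove_8 [322.1 224. ] 0.96 [ 0.5056 -0.0364  0.032 ]
scene finger_rest [322.9 217.6] 0.89 [0.5318 0.006  0.083 ]
scene template [336.6 217.9] 0.81 [ 0.5142 -0.0556  0.032 ]
scene pantograph [332.1 221.7] 0.81 [ 0.5317 -0.0592  0.    ]
scene scriber [335.  219.7] 0.48 [ 0.5276 -0.0718  0.    ]
scene bar2 [273.  209.4] 0.74 [ 0.7307 -0.0079  0.    ]
scene rim_band [295.4 335.8] 0.65 [0.3943 0.3975 0.082 ]
scene groove_0 [334.1 211. ] 0.93 [ 0.5357 -0.0784  0.032 ]
scene groove_1 [334.1 211. ] 0.93 [ 0.5357 -0.0784  0.032 ]
scene groove_2 [334.1 211. ] 0.93 [ 0.5357 -0.0784  0.032 ]
scene groove_3 [334.1 211. ] 0.93 [ 0.5357 -0.0784  0.032 ]
scene groove_4 [334.1 211. ] 0.93 [ 0.5357 -0.0784  0.032 ]
scene groove_5 [334.1 211. ] 0.93 [ 0.5357 -0.0784  0.032 ]
scene groove_6 [334.1 211. ] 0.93 [ 0.5357 -0.0784  0.032 ]
scene groove_7 [334.1 211. ] 0.93 [ 0.5357 -0.0784  0.032 ]
scene groove_8 [334.1 211. ] 0.93 [ 0.5357 -0.0784  0.032 ]
```

Run:
```python
import cv2
for n,(a,b,c,d) in {"top":(130,270,220,390),"scene":(150,290,220,420)}.items():
    f=cv2.imread(f"pics/{n}1.png")[a:b,c:d]
    cv2.imwrite(f"pics/{n}1c.png",cv2.resize(f,None,fx=4,fy=4,interpolation=cv2.INTER_CUBIC))
```

```text
(no output)
```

View pics/top1c.png

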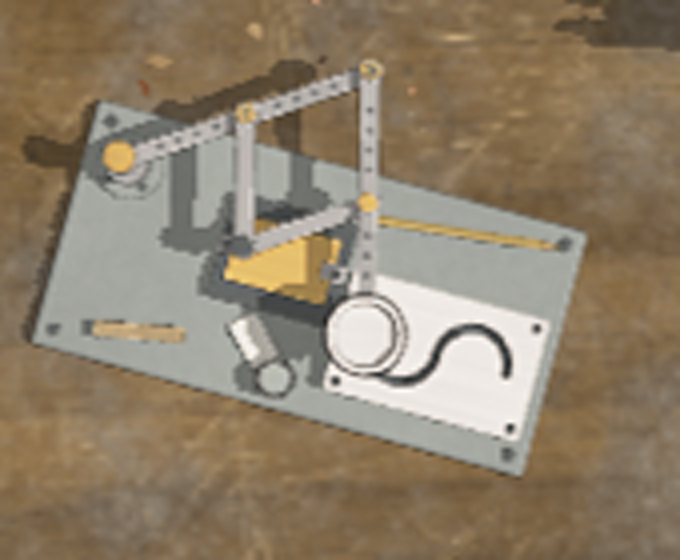

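View pics/scene1c.png

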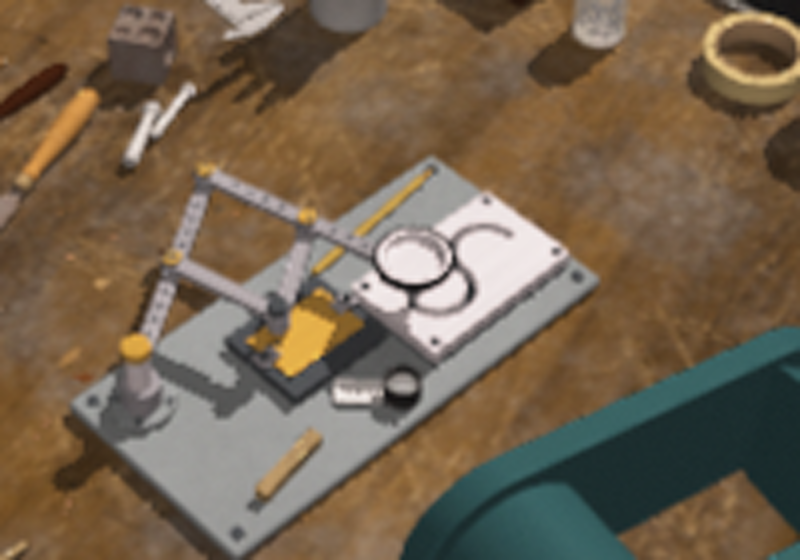

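The top view shows the dish at crop pixel (365,335) on the left end of the template's S groove, whose free end is at (508,375). I can also see the plate corners and three template corners. In the scene crop, the dish is at (414,258). Next I'll fit the pantograph's pose to the corners in both views.

Run:
```python
from h import *
from scipy.optimize import least_squares
obs={"top":((220,130),[((125,310,14),(97,100)),((125,-90,14),(587,233)),((-75,-90,14),(523,475)),((-75,310,14),(32,343)),((48,-78,32),(551,323)),((-48,-78,32),(520,441)),((-48,78,32),(322,388)),((0,-58,32),(508,377)),((0,56,83),(365,335))]),
"scene":((220,150),[((125,310,14),(70,403)),((125,-90,14),(435,154)),((-75,-90,14),(599,280)),((-75,310,14),(238,557)),((48,-78,32),(490,190)),((-48,-78,32),(570,252)),((-48,78,32),(433,358)),((0,-58,32),(513,235)),((0,56,84),(414,257))])}
P={n:ctrl.get_image(n) for n in obs}
def res(v,n):
    o,L=obs[n];p=P[n];c,s=np.cos(v[2]),np.sin(v[2])
    X=np.array([[v[0]+c*a[0]/1e3-s*a[1]/1e3,v[1]+s*a[0]/1e3+c*a[1]/1e3,a[2]/1e3] for a,_ in L])
    u=cv2.projectPoints(X,np.array(p["rvec"],float),np.array(p["tvec"],float),np.array(p["K"],float),None)[0][:,0]
    return (u-(np.array([b for _,b in L])-1.5)/4-o).ravel()
x0=[.53,-.056,-.25]
for N in (["top"],["scene"],["top","scene"]):
    r=least_squares(lambda v:np.concatenate([res(v,n) for n in N]),x0,loss="soft_l1",x_scale=[.01,.01,.1])
    print(N,np.round(r.x,4),np.rad2deg(r.x[2]));print(np.round(r.fun.reshape(-1,2),1).tolist())
v=r.x;c,s=np.cos(v[2]),np.sin(v[2])
for a,b in [(0,56),(0,0),(0,-56)]: print(v[0]+c*a-0 if 0 else np.round([v[0]+(c*a-s*b)/1e3,v[1]+(s*a+c*b)/1e3],4))
```

```text
['top'] [ 0.5225 -0.0576 -0.2857] -16.36709994060497
[[0.4, -0.1], [0.3, -0.3], [-0.2, 0.7], [-0.5, 0.3], [-0.3, -0.3], [-0.6, 0.1], [0.4, 0.2], [0.2, -0.6], [0.2, 0.1]]
['scene'] [ 0.5193 -0.057  -0.2889] -16.55108911128515
[[-0.8, -0.3], [-0.5, -0.2], [1.3, -0.6], [-0.5, 0.5], [-0.5, 0.4], [0.4, 0.2], [0.9, -1.1], [-0.1, -0.3], [0.2, 1.2]]
['top', 'scene'] [ 0.5213 -0.0575 -0.2866] -16.421023311003186
[[0.4, 0.2], [0.3, 0.1], [-0.2, 1.1], [-0.5, 0.6], [-0.3, 0.1], [-0.6, 0.5], [0.3, 0.5], [0.2, -0.2], [0.2, 0.4], [-1.1, -0.5], [-1.0, -0.5], [0.8, -1.0], [-0.8, 0.2], [-1.0, 0.1], [-0.1, -0.2], [0.5, -1.4], [-0.6, -0.6], [-0.2, 0.8]]
[ 0.5372 -0.0038]
[ 0.5213 -0.0575]
[ 0.5055 -0.1112]
```

The fit is consistent: pantograph origin at (0.521, -0.0575), yaw -16.4°, and dish at (0.537, -0.004). Moving above the dish with the fingers shut.

The rows are not in the units I measure in: shifts go in shares of 40 cm and turns go in shares of 4 rad. I convert before sending: -29.2 cm / 40 = -0.73, -25.5 cm / 40 = -0.6375.

Emit:
arm_command([
  [[0, 0, 0, 0.05, -0.075, 0, 0], [0, 0, 0, 0.1125, -0.17, 0, 0], [0, 0, 0, 0.175, -0.2625, 0, 0], [0, 0, 0, 0.2375, -0.3575, 0, 0], [0, 0, 0, 0.3, -0.45, 0, 0], [0, 0, 0, 0.3625, -0.545, 0, 0], [0, 0, 0, 0.425, -0.6375, 0, 0], [0, 0, 0, 0.4875, -0.73, 0, 0]],
], grip_force=10)

```text
time_s: 2.5
ee_pos: [0.3842, 0.2231, 0.2058]
tcp_rot: [179.9, 0.0, 160.0]
ft_force: [0.9, -0.4, -0.5]
opening: 0.0338
gripper_force: 0.0
```

In the tool's units: -22.9 cm / 40 = -0.5725, 2.5 cm / 40 = 0.0625.

Emit:
arm_command([
  [[0, 0, 0, 0.0625, -0.095, 0, 0], [0, 0, 0, 0.125, -0.1875, 0, 0], [0, 0, 0, 0.1875, -0.28, 0, 0], [0, 0, 0, 0.25, -0.375, -0.05, 0], [0, 0, 0, 0.3125, -0.47, -0.1, 0], [0, 0, 0, 0.3625, -0.545, -0.15, 0], [0, 0, 0, 0.3825, -0.5725, -0.2, 0], [0, 0, 0, 0.3825, -0.5725, -0.215, 0]],
])

```text
time_s: 3.3
ee_pos: [0.5357, -0.0059, 0.1165]
tcp_rot: [-179.9, -0.3, 159.8]
ft_force: [0.1, 0.5, -0.8]
opening: 0.0008
gripper_force: 0.0
```

Run:
```python
from h import *
s=ctrl.observe();print(s["time_s"],s["ee_pos"],s["tcp_rot"],s["opening"],s["ft_force"],s["q"])
for n,w in (("wrist",None),("scene",(180,250,280,370)),("top",None)):
    p=ctrl.get_image(n);f=p["frame"]
    if n=="scene": f=cv2.resize(f[150:270,240,] if 0 else f[150:270,230:390],None,fx=4,fy=4,interpolation=cv2.INTER_CUBIC)
    cv2.imwrite(f"pics/{n}2.png",f)
    r=ctrl.tip_of(p,"finger_rest")[:1]
    print(n,[(a["pixel"],a["score"],at(p,a["pixel"],.083)) for a in r])
```

```text
3.3 [ 0.53570796 -0.00594965  0.11653927] [-179.92523852   -0.27209204  159.77764632] 0.000804016903246036 [ 0.05812718  0.53786493 -0.75426053] [-6.69486366e+00  5.38471317e+00  8.82809779e+01 -9.05793588e-03
  8.66163401e+01 -7.64721306e+01]
wrist [([320.7, 222.8], 0.97, array([ 0.53616456, -0.00602682,  0.083     ]))]
scene [([324.6, 215.8], 0.87, array([ 0.53084439, -0.00323867,  0.083     ]))]
top []
```

View pics/wrist2.png

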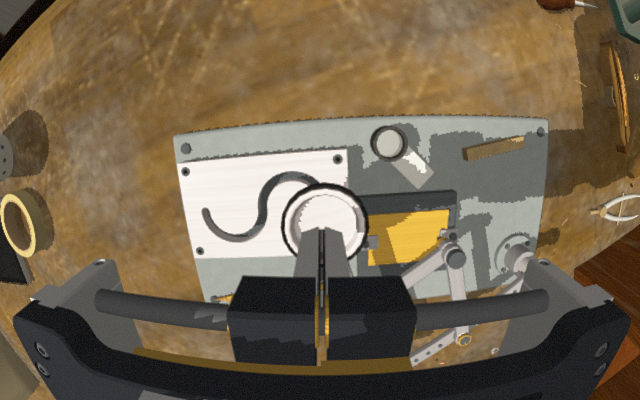

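View pics/scene2.png

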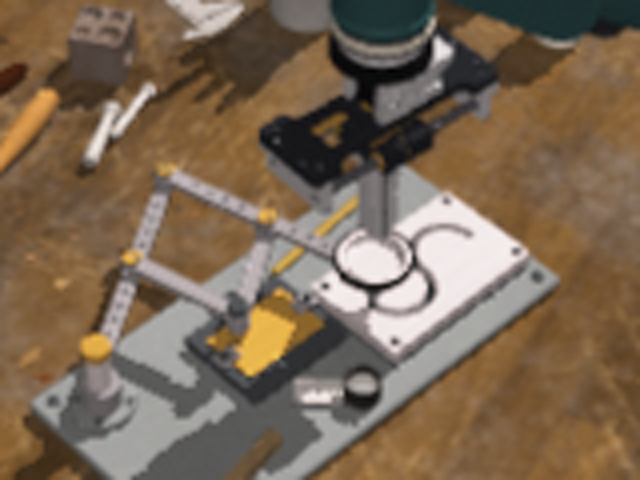

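The wrist view shows the shut fingers above the dish, centred near (324,222). The groove runs to its free end at about (206,211), and the bars lie to the right and beyond. I'll refine with the fisheye model.

```bash
cat >> h.py <<'E'
def fe(p,px,z):
    K=np.array(p["K"]);R=cv2.Rodrigues(np.array(p["rvec"],float))[0];t=np.array(p["tvec"],float).ravel()
    m=np.array([(px[0]-K[0,2])/K[0,0],(px[1]-K[1,2])/K[1,1]]);th=np.hypot(*m)
    d=R.T@np.array([*(m/th*np.sin(th)),np.cos(th)]);c=-R.T@t
    return c+d*(z-c[2])/d[2]
E
python3 - <<'E'
from h import *
p=ctrl.get_image("wrist")
r=ctrl.tip_of(p,"finger_rest")[0]["pixel"];print("rest net",fe(p,r,.083))
for nm,px,z in [("rest eye",(325,222),.088),("g8",(206,211),.032),("T--",(179.5,164.5),.032),("T-+",(347,149.5),.032),("P--",(175,136),.014),("P-+",(547,117),.014)]:
    print(nm,np.round(fe(p,px,z),4))
c,s=np.cos(-.2866),np.sin(-.2866)
for a in [(-48,-78),(-48,78),(-75,-90),(-75,310)]: print(a,np.round([.5213+(c*a[0]-s*a[1])/1e3,-.0575+(s*a[0]+c*a[1])/1e3],4))
cv2.imwrite("pics/wrist3.png",cv2.resize(p["frame"][130:280,170:370],None,fx=4,fy=4,interpolation=cv2.INTER_CUBIC))
s=ctrl.observe();print(s["ee_pos"],s["ft_force"])
E
```

```text
rest net [ 0.53648571 -0.00509765  0.083     ]
rest eye [ 5.381e-01 -2.000e-04  8.800e-02]
g8 [ 0.5097 -0.11    0.032 ]
T-- [ 0.4588 -0.1162  0.032 ]
T-+ [0.5016 0.034  0.032 ]
P-- [ 0.4304 -0.1183  0.014 ]
P-+ [0.5378 0.2631 0.014 ]
(-48, -78) [ 0.4532 -0.1187]
(-48, 78) [0.4973 0.0309]
(-75, -90) [ 0.4239 -0.1226]
(-75, 310) [0.537  0.2611]
[ 0.53693037 -0.00347862  0.12103904] [ 0.01989084 -0.04208316  0.61011314]
```

View pics/wrist3.png

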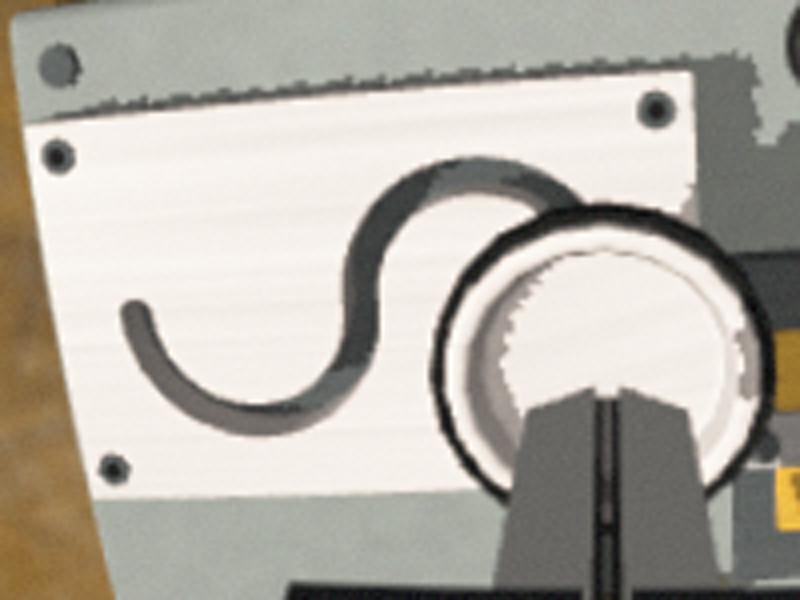

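The enlarged wrist crop shows the dish centred at (603,368) and the groove end at (135,310). Its corners are cleaner than the ones I read by eye from the full frame. Quick check with these.

Run:
```python
from h import *
p=ctrl.get_image("wrist")
for nm,px,z in [("rest",(603,368),.088),("g8",(137,313),.032),("T--",(26,124),.032),("T-+",(693,71),.032),("P--",(12,15),.014)]:
    print(nm,np.round(fe(p,((px[0]-1.5)/4+170,(px[1]-1.5)/4+130),z),4))
```

```text
rest [ 0.5366 -0.0034  0.088 ]
g8 [ 0.506  -0.1108  0.032 ]
T-- [ 0.454  -0.1181  0.032 ]
T-+ [0.4985 0.031  0.032 ]
P-- [ 0.4268 -0.1199  0.014 ]
```

Everything agrees within 2 mm. Lowering into the dish.

In the tool's units: -4.2 cm / 40 = -0.105, -4 cm / 40 = -0.1.

Emit:
arm_command([
  [[0, 0, 0, 0, 0, -0.03, 0], [0, 0, 0, 0, 0, -0.06, 0], [0, 0, 0, 0, 0, -0.0825, 0], [0, 0, 0, 0, 0, -0.09, 0], [0, 0, 0, 0, 0, -0.095, 0], [0, 0, 0, 0, 0, -0.1, 0], [0, 0, 0, 0, 0, -0.105, 0], [0, 0, 0, 0, 0, -0.105, 0]],
])

```text
time_s: 4.55
ee_pos: [0.5366, -0.0044, 0.0782]
tcp_rot: [180.0, 0.0, 160.0]
ft_force: [-2.5, -0.7, 4.6]
opening: 0.0003
gripper_force: 2.1
```

Run:
```python
from h import *
p=ctrl.get_image("wrist");ctrl.get_image("wrist")
s=ctrl.observe();print(s["time_s"],s["ee_pos"],s["ft_force"],s["tcp_rot"])
```

```text
4.65 [ 0.53658745 -0.00437541  0.07817869] [-2.54412446 -0.33259301  4.84591448] [1.79993578e+02 2.96097960e-02 1.59955789e+02]
```

Run:
```python
import numpy as np
y=np.deg2rad(-16.4);R=np.array([[np.cos(y),-np.sin(y)],[np.sin(y),np.cos(y)]])
def g(u): # u 0..8
    a=np.pi*u/4
    return np.array([-28*np.sin(a),28+28*np.cos(a)]) if u<=4 else np.array([28*np.sin(a-np.pi),-28+28*np.cos(a-np.pi)])
for k in range(8):
    print(k,[np.round(R@(g(k+j/8)-g(k))/10,2).tolist() for j in range(1,9)], np.round(np.array([.522,-.057])+R@g(k+1)/1e3,4))
```

```text
0 [[-0.27, 0.06], [-0.54, 0.1], [-0.81, 0.11], [-1.09, 0.1], [-1.36, 0.06], [-1.63, -0.01], [-1.88, -0.11], [-2.13, -0.23]] [ 0.5165 -0.0056]
1 [[-0.23, -0.14], [-0.45, -0.31], [-0.66, -0.49], [-0.84, -0.7], [-1.0, -0.92], [-1.14, -1.16], [-1.26, -1.41], [-1.35, -1.67]] [ 0.503  -0.0222]
2 [[-0.06, -0.27], [-0.1, -0.54], [-0.11, -0.81], [-0.1, -1.09], [-0.06, -1.36], [0.01, -1.63], [0.11, -1.88], [0.23, -2.13]] [ 0.5053 -0.0435]
3 [[0.14, -0.23], [0.31, -0.45], [0.49, -0.66], [0.7, -0.84], [0.92, -1.0], [1.16, -1.14], [1.41, -1.26], [1.67, -1.35]] [ 0.522 -0.057]
4 [[0.26, -0.09], [0.51, -0.21], [0.75, -0.35], [0.97, -0.51], [1.17, -0.69], [1.36, -0.89], [1.52, -1.11], [1.67, -1.35]] [ 0.5387 -0.0705]
5 [[0.12, -0.25], [0.21, -0.51], [0.28, -0.77], [0.33, -1.04], [0.34, -1.32], [0.33, -1.59], [0.29, -1.86], [0.23, -2.13]] [ 0.541  -0.0918]
6 [[-0.09, -0.26], [-0.21, -0.51], [-0.35, -0.75], [-0.51, -0.97], [-0.69, -1.17], [-0.89, -1.36], [-1.11, -1.52], [-1.35, -1.67]] [ 0.5275 -0.1084]
7 [[-0.25, -0.12], [-0.51, -0.21], [-0.77, -0.28], [-1.04, -0.33], [-1.32, -0.34], [-1.59, -0.33], [-1.86, -0.29], [-2.13, -0.23]] [ 0.5062 -0.1107]
```

In the tool's units: -0.15 cm / 40 = -0.0038, -0.1 cm / 40 = -0.0025.

Emit:
arm_command([
  [[0, 0, 0, 0, 0, -0.0013, 0], [0, 0, 0, 0, 0, -0.0025, 0], [0, 0, 0, 0, 0, -0.0038, 0], [0, 0, 0, 0, 0, -0.0038, 0], [0, 0, 0, 0, 0, -0.0038, 0], [0, 0, 0, 0, 0, -0.0038, 0], [0, 0, 0, 0, 0, -0.0038, 0], [0, 0, 0, 0, 0, -0.0038, 0]],
])

```text
time_s: 5.45
ee_pos: [0.5366, -0.0044, 0.077]
tcp_rot: [180.0, 0.0, 160.0]
ft_force: [-3.4, 0.1, 7.3]
opening: 0.0003
gripper_force: 3.4
```

In the tool's units: -2.13 cm / 40 = -0.0533, -1.88 cm / 40 = -0.047.

Emit:
arm_command([
  [[0, 0, 0, -0.0068, 0.0015, 0, 0], [0, 0, 0, -0.0135, 0.0025, 0, 0], [0, 0, 0, -0.0203, 0.0028, 0, 0], [0, 0, 0, -0.0273, 0.0025, 0, 0], [0, 0, 0, -0.034, 0.0015, 0, 0], [0, 0, 0, -0.0408, -0.0003, 0, 0], [0, 0, 0, -0.047, -0.0028, 0, 0], [0, 0, 0, -0.0533, -0.0058, 0, 0]],
])

```text
time_s: 6.25
ee_pos: [0.5171, -0.0064, 0.0774]
tcp_rot: [179.9, 0.3, 160.0]
ft_force: [1.6, 0.5, 4.8]
opening: 0.0005
gripper_force: 2.6
```

```bash
cat > w.py <<'E'
from h import *
import sys
p=ctrl.get_image("wrist");s=ctrl.observe();print(s["time_s"],s["ee_pos"],s["ft_force"])
for k in ("finger_rest","scriber"):
    for a in ctrl.tip_of(p,k)[:1]: print(k,a["pixel"],a["score"],fe(p,a["pixel"],.077))
cv2.imwrite(f"pics/{sys.argv[1]}.png",cv2.resize(p["frame"][110:280,150:400],None,fx=3,fy=3,interpolation=cv2.INTER_CUBIC))
E
python3 w.py d1
```

```text
6.3 [ 0.51666321 -0.00662938  0.077407  ] [0.35888633 0.09706727 4.84060632]
scriber [261.3, 243.9] 0.66 [ 0.50699871 -0.04302266  0.077     ]
```

View pics/d1.png

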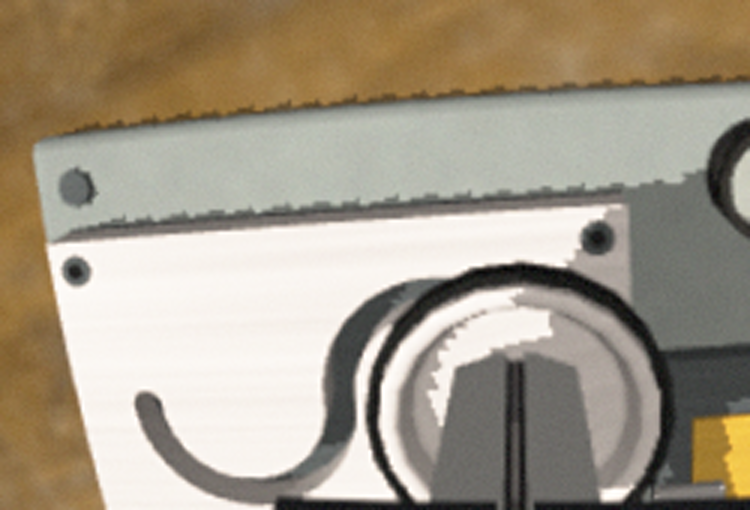

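The dish travelled with the fingertips: its rim spans x 370–670, with the fingers at x≈515 in the crop. Continuing.

Emit:
arm_command([
  [[0, 0, 0, -0.0058, -0.0035, -0.0008, 0], [0, 0, 0, -0.0113, -0.0078, -0.0013, 0], [0, 0, 0, -0.0165, -0.0123, -0.0013, 0], [0, 0, 0, -0.021, -0.0175, -0.0013, 0], [0, 0, 0, -0.025, -0.023, -0.0013, 0], [0, 0, 0, -0.0285, -0.029, -0.0013, 0], [0, 0, 0, -0.0315, -0.0353, -0.0013, 0], [0, 0, 0, -0.0338, -0.0418, -0.0013, 0]],
])

```text
time_s: 7.2
ee_pos: [0.503, -0.0223, 0.0767]
tcp_rot: [179.8, 0.2, 160.0]
ft_force: [-1.1, 1.9, 6.1]
opening: 0.0002
gripper_force: 2.9
```

In the tool's units: -2.13 cm / 40 = -0.0533, -1.88 cm / 40 = -0.047.

Emit:
arm_command([
  [[0, 0, 0, -0.0015, -0.0068, 0, 0], [0, 0, 0, -0.0025, -0.0135, 0, 0], [0, 0, 0, -0.0028, -0.0203, 0, 0], [0, 0, 0, -0.0025, -0.0273, 0, 0], [0, 0, 0, -0.0015, -0.034, 0, 0], [0, 0, 0, 0.0003, -0.0408, 0, 0], [0, 0, 0, 0.0028, -0.047, 0, 0], [0, 0, 0, 0.0058, -0.0533, 0, 0]],
])

```text
time_s: 8.0
ee_pos: [0.5045, -0.0443, 0.0764]
tcp_rot: [179.9, 0.1, 160.0]
ft_force: [-2.0, 1.4, 5.7]
opening: 0.0006
gripper_force: 2.9
```

```bash
python3 w.py d2
```

```text
8.05 [ 0.5047365  -0.04491937  0.07637508] [-1.72037805 -1.01168833  5.62484083]
finger_rest [323.4, 240.5] 0.76 [ 0.50499846 -0.04239649  0.077     ]
```

View pics/d2.png

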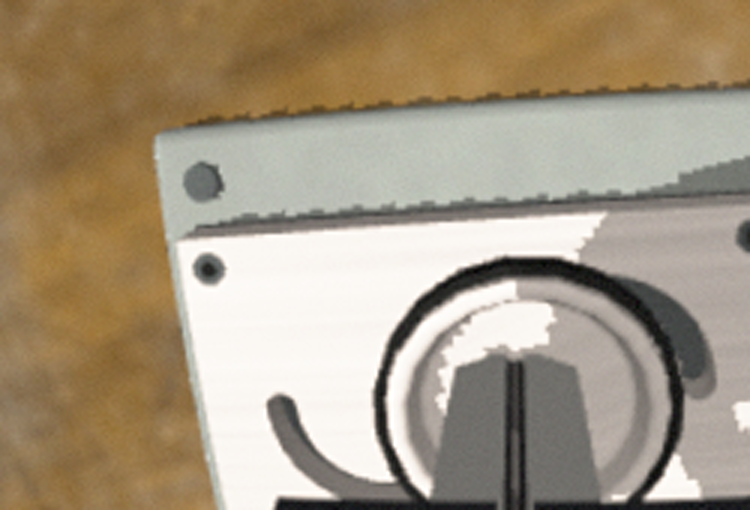

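The dish follows with about 2–3 mm of lag (dish centre x≈528, fingers 515). Continuing.

In the tool's units: 1.67 cm / 40 = 0.0418, 1.41 cm / 40 = 0.0353.

Emit:
arm_command([
  [[0, 0, 0, 0.0035, -0.0058, 0, 0], [0, 0, 0, 0.0078, -0.0113, 0, 0], [0, 0, 0, 0.0123, -0.0165, 0, 0], [0, 0, 0, 0.0175, -0.021, 0, 0], [0, 0, 0, 0.023, -0.025, 0, 0], [0, 0, 0, 0.029, -0.0285, 0, 0], [0, 0, 0, 0.0353, -0.0315, 0, 0], [0, 0, 0, 0.0418, -0.0338, 0, 0]],
])

```text
time_s: 8.95
ee_pos: [0.5217, -0.0587, 0.0766]
tcp_rot: [-180.0, 0.2, 160.0]
ft_force: [-0.8, -1.7, 5.0]
opening: 0.0002
gripper_force: 2.7
```

In the tool's units: 1.67 cm / 40 = 0.0418, 1.52 cm / 40 = 0.038.

Emit:
arm_command([
  [[0, 0, 0, 0.0065, -0.0023, 0, 0], [0, 0, 0, 0.0128, -0.0053, 0, 0], [0, 0, 0, 0.0188, -0.0088, 0, 0], [0, 0, 0, 0.0243, -0.0128, 0, 0], [0, 0, 0, 0.0293, -0.0173, 0, 0], [0, 0, 0, 0.034, -0.0223, 0, 0], [0, 0, 0, 0.038, -0.0278, 0, 0], [0, 0, 0, 0.0418, -0.0338, 0, 0]],
])

```text
time_s: 9.75
ee_pos: [0.5385, -0.0715, 0.0766]
tcp_rot: [179.9, 0.1, 160.0]
ft_force: [-1.0, -0.0, 6.5]
opening: 0.0007
gripper_force: 2.7
```

In the tool's units: -2.13 cm / 40 = -0.0533, -1.86 cm / 40 = -0.0465.

Emit:
arm_command([
  [[0, 0, 0, 0.003, -0.0063, 0, 0], [0, 0, 0, 0.0053, -0.0128, 0, 0], [0, 0, 0, 0.007, -0.0193, 0, 0], [0, 0, 0, 0.0083, -0.026, 0, 0], [0, 0, 0, 0.0085, -0.033, 0, 0], [0, 0, 0, 0.0083, -0.0398, 0, 0], [0, 0, 0, 0.0073, -0.0465, 0, 0], [0, 0, 0, 0.0058, -0.0533, 0, 0]],
])

```text
time_s: 10.55
ee_pos: [0.5415, -0.0928, 0.0769]
tcp_rot: [179.9, 0.2, 160.0]
ft_force: [1.1, 1.6, 5.2]
opening: 0.0008
gripper_force: 2.6
```

```bash
python3 w.py d3
```

```text
10.6 [ 0.5413637  -0.09331063  0.07682346] [0.13504123 0.58445831 4.14769901]
finger_rest [325.5, 239.7] 0.85 [ 0.54212797 -0.0895875   0.077     ]
```

View pics/d3.png

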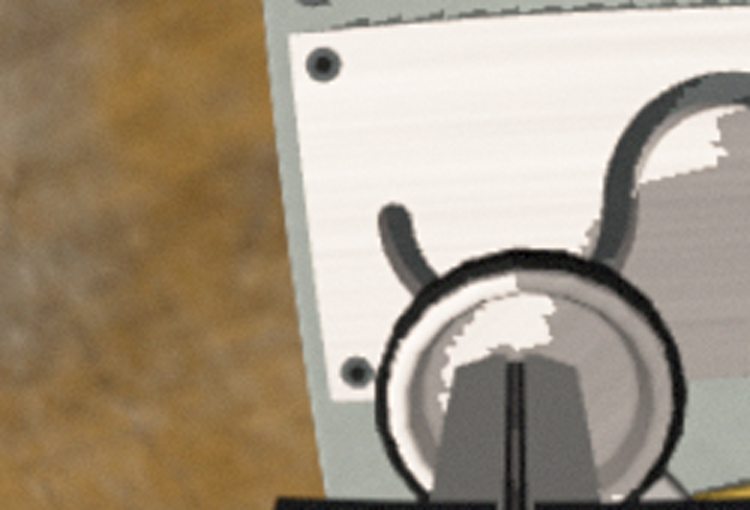

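The tracer is now near point 6. Finishing with a little overshoot to take up the lag.

In the tool's units: -1.67 cm / 40 = -0.0418, -0.05 cm / 40 = -0.0013.

Emit:
arm_command([
  [[0, 0, 0, -0.0023, -0.0065, -0.0005, 0], [0, 0, 0, -0.0053, -0.0128, -0.0013, 0], [0, 0, 0, -0.0088, -0.0188, -0.0013, 0], [0, 0, 0, -0.0128, -0.0243, -0.0013, 0], [0, 0, 0, -0.0173, -0.0293, -0.0013, 0], [0, 0, 0, -0.0223, -0.034, -0.0013, 0], [0, 0, 0, -0.0278, -0.038, -0.0013, 0], [0, 0, 0, -0.0338, -0.0418, -0.0013, 0]],
])

```text
time_s: 11.5
ee_pos: [0.5283, -0.1097, 0.0765]
tcp_rot: [179.9, 0.3, 160.0]
ft_force: [1.2, 0.1, 5.5]
opening: 0.0004
gripper_force: 2.6
```

Emit:
arm_command([
  [[0, 0, 0, -0.0075, -0.003, 0, 0], [0, 0, 0, -0.015, -0.0053, 0, 0], [0, 0, 0, -0.0225, -0.007, 0, 0], [0, 0, 0, -0.03, -0.0083, 0, 0], [0, 0, 0, -0.0375, -0.0085, 0, 0], [0, 0, 0, -0.045, -0.0083, 0, 0], [0, 0, 0, -0.0525, -0.0073, 0, 0], [0, 0, 0, -0.0588, -0.005, 0, 0]],
])

```text
time_s: 12.3
ee_pos: [0.505, -0.1129, 0.0767]
tcp_rot: [-180.0, 0.4, 159.9]
ft_force: [3.8, -2.8, 4.2]
opening: 0.0004
gripper_force: 2.5
```

```bash
python3 w.py d4
```

```text
12.35 [ 0.5045579  -0.11281948  0.07667411] [ 0.91521908 -1.92717045  6.22537813]
scriber [48.8, 225.3] 0.62 [ 0.42204826 -0.33081029  0.077     ]
```

View pics/d4.png

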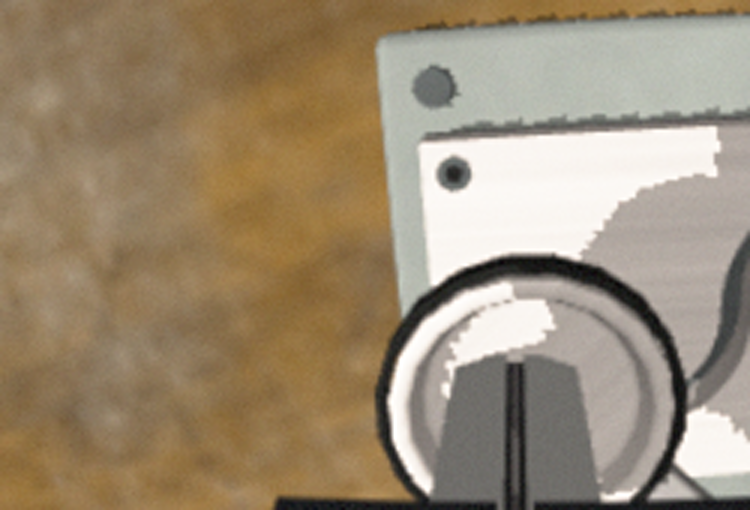

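The dish sits at about (0.505, -0.110) against a target of (0.506, -0.111). A small nudge to seat it, a hold, then straight up.

In the tool's units: -0.2 cm / 40 = -0.005, -0.1 cm / 40 = -0.0025.

Emit:
arm_command([
  [[0, 0, 0, -0.0025, 0.0005, 0, 0], [0, 0, 0, -0.005, 0.0013, 0, 0], [0, 0, 0, -0.005, 0.0013, 0, 0], [0, 0, 0, -0.005, 0.0013, 0, 0], [0, 0, 0, -0.005, 0.0013, 0, 0], [0, 0, 0, -0.005, 0.0013, 0, 0], [0, 0, 0, -0.005, 0.0013, 0, 0], [0, 0, 0, -0.005, 0.0013, 0, 0]],
])

```text
time_s: 13.25
ee_pos: [0.5031, -0.1123, 0.0767]
tcp_rot: [-180.0, 0.4, 159.9]
ft_force: [2.4, -1.5, 5.4]
opening: 0.0006
gripper_force: 2.7
```

In the tool's units: 5 cm / 40 = 0.125, 3.5 cm / 40 = 0.0875.

Emit:
arm_command([
  [[0, 0, 0, 0, 0, 0.0038, 0], [0, 0, 0, 0, 0, 0.0075, 0], [0, 0, 0, 0, 0, 0.0125, 0], [0, 0, 0, 0, 0, 0.0175, 0], [0, 0, 0, 0, 0, 0.025, 0], [0, 0, 0, 0, 0, 0.05, 0], [0, 0, 0, 0, 0, 0.0875, 0], [0, 0, 0, 0, 0, 0.125, 0]],
])

```text
time_s: 14.05
ee_pos: [0.4999, -0.1107, 0.1252]
tcp_rot: [180.0, -0.1, 160.0]
ft_force: [-0.1, 0.1, -0.2]
opening: 0.0005
gripper_force: 0.0
```

Run:
```python
from h import *
p=ctrl.get_image("wrist");s=ctrl.observe();print(s["time_s"],s["ee_pos"],s["ft_force"])
for a in ctrl.tip_of(p,"finger_rest")[:1]: print(a["pixel"],a["score"],fe(p,a["pixel"],.083))
cv2.imwrite("pics/e.png",cv2.resize(p["frame"][110:310,150:400],None,fx=3,fy=3,interpolation=cv2.INTER_CUBIC))
```

```text
14.1 [ 0.50166044 -0.1112777   0.12842923] [ 0.08203432 -0.36151668  1.43016988]
[320.4, 222.0] 0.92 [ 0.50278824 -0.1118948   0.083     ]
```

View pics/e.png

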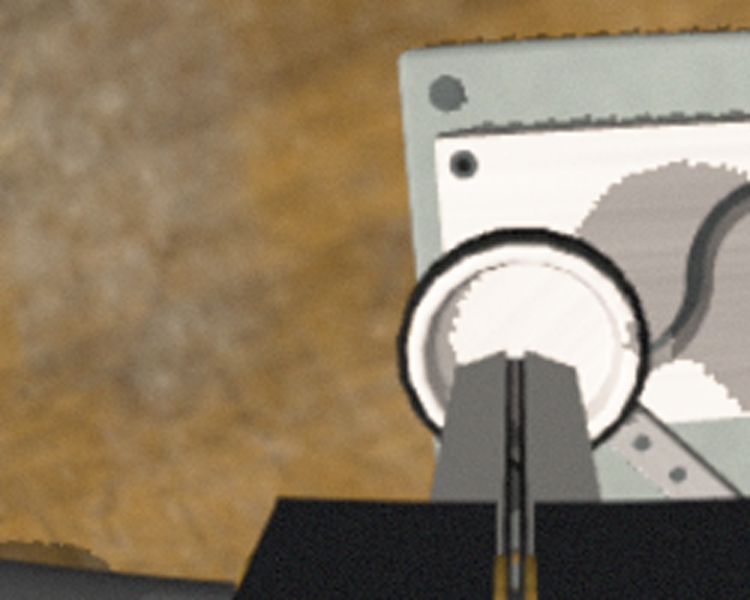

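The tracer stayed at the far end, about 3 mm from point 8. The arms are up and the fingers are clear. Handing in.

```bash
python3 -c "
from plant import ctrl
print(ctrl.finish_job())"
```

```text
the job is handed in; nothing more can be done
None
```

I handed in the job with the S-scroll traced from end to end: I kept the tracer pressed throughout and left it about 3 mm (camera estimate) from point 8, with the arms up and the hand clear. No verdict was returned.

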